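# Refit the axle of the wafer spreading roller

## Task

Pick the axle up from its rest by the blue handle and thread it, nose first, through the near bearing plate, the white roller and the far bearing plate of the stand, until its orange collar is fully home against the near plate, then let go and move clear. Feel for the hole and push gently: never press the axle against the stand with more than about 25 N, do not drop it, and leave the other things on the table alone.

Things in the scene. Friction and masses are not known exactly. Their poses are not given: they have to be found in the camera images.
- axle_grip (a point): Centre of the axle's blue handle: a block 34 mm long (x, along the axle), 18 mm wide (y), 26 mm high (z); grip it across the 18 mm. Its x axis points along the axle to the brass nose. Along x from here: handle to 17 mm, 10 mm thick neck to 35, orange collar to 41, shaft to 141, nose tip at 151. Starts level in the rest, z up.
- axle_collar (a point): On the axle's axis, centre of the nose-side face of the orange collar (24 mm diameter, 6 mm thick); this face ends up against the near plate. 41 mm from the handle's centre; same axes. The axle weighs 0.11 to 0.21 kg, its centre of mass about 65 mm from the handle's centre.
- axle_nose (a point): Tip of the brass nose, 151 mm from the handle's centre; same axes. The steel shaft is 12 mm in diameter; over its last 10 mm the nose tapers evenly to 8 mm at the tip.
- rest: Turquoise rest, fixed. Origin on the table straight below the handle's centre, x along the axle lying in it. Two forked saddles, 8 mm thick, at x = 50 and 120 mm, open above, hold the shaft with its axis 55 mm above the table; their prongs reach 10 mm above that axis and stand 16 mm apart. Nothing stands under the handle but the base plate, 10 mm high.
- stand: Dark steel base plate of the roller stand, 130 x 150 x 10 mm, fixed. Origin on the table under its centre; x is the direction in which the axle goes in, roughly. On it a grey metal bracket is bolted through slots: it sits up to 15 mm either way along the stand's y and is skewed up to 0.1 rad either way about its own upright middle axis, differently each time. It does not yield. Offset and skew are not measured: see or feel them.
- bearing_mid (a point): Point of the stand at x = -41 mm, y = 0, 85 mm above the table: where the mouth of the near hole would be with the bracket in the middle and straight; stand's axes. The real mouth lies up to 19 mm to either side along y, at this x and height. A nose within about 3 mm of the hole's axis slides in, if let give; further off it strikes the flat face.
- bearing_far (a point): The same for the outer side of the far hole, x = +41 mm. Both plates are 70 mm wide, 12 mm thick, 110 mm high above the table, each with a plain 15 mm hole; between them, from x = -27 to +27, is a white roller of 48 mm diameter with a 26 mm bore on the same axis, lying on a block and not turning. A nose that misses the far hole stops 70 mm past the near mouth; swing the axle gently about the near hole, which leaves it room, to find it.
Mind the look-alikes: they are no part of the job. There is more than one size of the stand; the job needs the smallest. What is shaped like the part that bears axle_grip but green is not meant.

How it is judged:
By the outcome, as a careful person would: the job done as asked, in the order asked, and still so for the second after the job is handed in, with the robot touching nothing.
It also fails if it takes over 72 s, if anything falls off the work surface, if the arm or the gripper's body presses on something with over 40 N, if the wrist force passes 120 N, or if a joint passes its speed limit or range.

## Robot

A 6-joint arm with a two-finger parallel gripper is mounted at the origin on the work surface. World frame = base frame: x ahead of the robot, y to its left, z up, the work surface at z = 0. Lengths are in m, angles in degrees, forces in N, time in s.
With the tool pointing down it reaches from about 0.35 to 0.875 m from the base axis. Payload 4.2 kg.
Tool frame: the origin (TCP) lies midway between the tips of the shut fingers; the grasp point (between the pads) lies 19 mm behind it; y points along the fingers, x is the direction in which the jaws open and shut, and the axes are right-handed (so a half turn about y gives the same grasp; the last joint's range is limited). The gripper opens to 87 mm and grips with 3 to 60 N. Pads are 19 mm wide; open, the fingers measure 117 mm over their backs; the gripper's body (75 mm by 190 mm) begins 51 mm behind the grasp point.
Start: joints at [-58.465, 22.042, 0.453, 0, -68.411, -14.817], TCP at [0.18, -0.599, 0.223] pointing down, gripper open.
Joint ranges: [-179.83, 179.83], [-69.29, 118.12], [-61.27, 80.66], [-181.25, 117.63], [-171.15, -9.14], [-177.46, 177.46]. Speed limits (degrees/s): [159.86, 159.86, 180, 180, 180, 180].

## Interface

Orientations are given as a 3x3 rotation matrix whose columns are the frame's x, y, z axes.
In Python, from station import * gives the robot as it stands.
- The arm moves only by the tool jog_arm, never from a script. Its argument "series" is a list of rows, each a list of 3 entries, a list of its own where there are three numbers: the shift along the tool's x, y, z in m, then the turn, a rotation vector about the tool's x, y, z in degrees, then the finger opening in m, from 0 to 0.087. A call has 1 to 10 rows; each row shifts and turns the commanded pose from where the row before left it, along the tool's axes as they then stand; what a row does not reach is not made up. A row lasts 1/8 s, in which the tool goes at most 62.5 mm and 10.7 degrees, less where a joint would pass 70% of its speed; a pose out of reach is approached as far as the arm can. A call is refused whole if a number of a shift passes 0.0625 or a number of a turn 10.7, either way. A call with a gripper value outside its range is refused whole. The fingers move at their own pace and stop on an object; the grip force is fixed at half the most. Time passes only in rows, so rows that do not move let the fingers close. It gives the time, the measured TCP pose, the force and the opening at its end, in the units of the state.
- sense(): the state, without advancing time (a new reading comes with each control period).
- capture(name): name is "side" or "top" or "wrist"; returns the picture (400x640x3 uint8, red, green, blue); there is no depth.
- camera_info(name): a dict with "fx", "fy", "cx", "cy" (pixels), "rvec" (rotation vector, rad) and "tvec" (3), from world to camera coordinates, as OpenCV has them. Camera axes: x right, y down, z forward; pixel columns grow to the right and rows downward; lengths in m; the calibration is good to about 2 mm. A picture is of the moment at which its call begins: read the wrist's pose just before it. camera_info takes no time and is no camera call; for the wrist camera it gives the pose at the moment of the call.
- finish_job(): hands the job in, once; it reports no verdict.
The state is a dict: "time_s": time; "joints": joint angles; "joint_velocities": joint speeds; "effort": joint torques, N m; "tcp_pos": TCP position; "ee_rot": TCP orientation; "wrist_force": force on the tool from outside, world axes, zero at the start; "moment": the same for the moment, N m; "gripper_width": opening from 0.0 (shut) to 1.0 (fully open).
Only numpy, scipy, OpenCV 4.12 (cv2) and the standard library are available. Lean on these libraries where they do the work, as an engineer would, in place of code of your own. Each camera call takes 0.05 s, during which the arm holds its last target. There are 200 camera calls.

## Working session

There is one attempt and no reset: what is moved stays moved. The work goes in short steps, Python scripts to look and compute and a tool call to move; the robot and the scene stay as the last step left them, time stands still between calls to the robot, and variables do not carry over. Pictures are saved under pics/ and viewed, about 8 in all and at most 12, crops included, and the job is handed in when it is done.

Besides the shell and the picture viewer there is one more tool, called after "Call:" as a command line: name --argument value ..., lists and objects as JSON in quotes. jog_arm: Moves the arm, as the interface text tells. Its arguments: {"type":"object","properties":{"series":{"type":"array","items":{"type":"array"}}},"required":["series"]}

```bash
ls; mkdir -p pics; python3 - <<'E'
from station import *
import cv2
s=sense();print({k:s[k] for k in s})
for n in("top","side","wrist"):
    cv2.imwrite(f"pics/{n}0.png",capture(n)[:,:,::-1]);print(n,camera_info(n))
E
```

```text
pics
{'time_s': 0.0, 'joints': array([-5.84646271e+01,  2.20908554e+01,  3.80159207e-01, -3.02683216e-02,
       -6.84103666e+01, -1.48142729e+01]), 'joint_velocities': array([-0.02223827,  0.01429285, -0.01815876, -0.02904396, -0.04569236,
        0.14138765]), 'effort': array([ 3.01163882e-04, -3.90666354e+01,  1.87405604e+01,  4.21989128e+00,
        1.09011575e-02, -2.23668194e-04]), 'tcp_pos': array([ 0.17964976, -0.59799845,  0.22145789]), 'ee_rot': array([[-2.87525820e-01, -6.86421277e-04, -9.57772641e-01],
       [ 9.57770433e-01,  2.05777604e-03, -2.87526631e-01],
       [ 2.16824599e-03, -9.99997647e-01,  6.57702602e-05]]), 'wrist_force': array([-1.17232022, -0.09263338, -0.42515068]), 'moment': array([-0.0192344 ,  0.0134537 , -0.04497959]), 'gripper_width': 1.0014713984905574}
top {'fx': 478.8384457142969, 'fy': 478.8384457142969, 'cx': 320.91665187154666, 'cy': 192.1674532924882, 'rvec': array([ 2.14296262, -2.17359972,  0.16884655]), 'tvec': array([-0.02304802,  0.43933825,  1.18273103])}
side {'fx': 421.83017834393485, 'fy': 421.83017834393485, 'cx': 317.19151014519474, 'cy': 197.6065478674489, 'rvec': array([ 0.66822506, -2.47453778,  1.35005209]), 'tvec': array([0.37151592, 0.18650461, 0.96700369])}
wrist {'fx': 357.0638501631884, 'fy': 357.0638501631884, 'cx': 320.67808083122713, 'cy': 198.9830846763364, 'rvec': array([-1.7797031 , -2.39541394, -0.29476578]), 'tvec': array([ 0.62251941, -0.02720079,  0.3896657 ])}
```

View pics/top0.png

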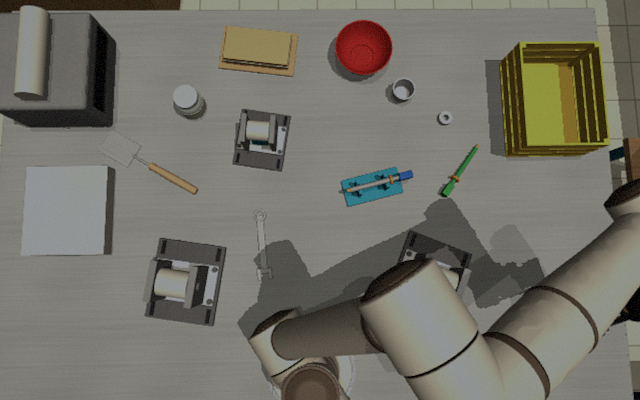

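View pics/side0.png

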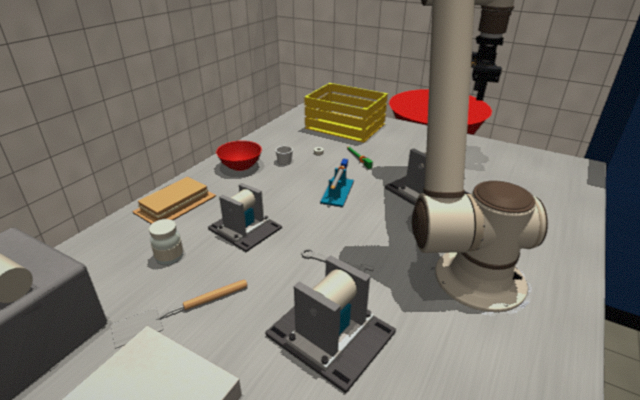

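The top view shows the rest and axle at about (372,187), with the blue handle at (406,176) and the nose at (342,191). The green decoy is at (460,170). There are stands at (263,140), at (185,282), and one partly hidden at (437,262). The side view agrees.

```bash
cat > h.py <<'E'
import numpy as np, cv2
def load(ci):
    R=cv2.Rodrigues(np.array(ci['rvec']))[0]; return R,np.array(ci['tvec']),ci
def ray(ci,px,z):
    R,t,_=load(ci); c=-R.T@t
    d=R.T@np.array([(px[0]-ci['cx'])/ci['fx'],(px[1]-ci['cy'])/ci['fy'],1.])
    return c+d*(z-c[2])/d[2]
def proj(ci,P):
    R,t,_=load(ci); p=R@np.array(P)+t
    return np.array([ci['fx']*p[0]/p[2]+ci['cx'],ci['fy']*p[1]/p[2]+ci['cy']])
def blob(mask,amin=5):
    n,l,s,c=cv2.connectedComponentsWithStats(mask.astype(np.uint8))
    return [(s[i,4],c[i].round(1),s[i,:4]) for i in range(1,n) if s[i,4]>=amin]
E
python3 - <<'E'
from station import *
from h import *
ci=camera_info("top"); R,t,_=load(ci);print("cam",-R.T@t)
im=cv2.imread("pics/top0.png");hsv=cv2.cvtColor(im,cv2.COLOR_BGR2HSV).astype(int)
H,S,V=hsv[...,0],hsv[...,1],hsv[...,2]
roi=np.zeros(H.shape,bool);roi[155:215,330:425]=1
b=roi&(H>105)&(H<125)&(S>150);t_=roi&(H>85)&(H<103)&(S>120);o=roi&(H>4)&(H<20)&(S>150)
for n,m in(("blue",b),("turq",t_),("or",o)):print(n,blob(m))
p=np.argwhere(t_)[:,::-1].astype(np.float32);r=cv2.minAreaRect(p);bx=cv2.boxPoints(r)
print("rest",[ray(ci,q,.01).round(4) for q in bx])
p=np.argwhere(b)[:,::-1].astype(np.float32);r=cv2.minAreaRect(p);print("handle",r,[ray(ci,q,.068).round(4) for q in cv2.boxPoints(r)])
for nm,bx in (("A",(225,100,300,178)),("B",(140,232,232,332))):
    x0,y0,x1,y1=bx;m=np.zeros(H.shape,bool);m[y0:y1,x0:x1]=V[y0:y1,x0:x1]<95
    c=max(blob(m),key=lambda q:q[0]);print(nm,c)
    # rough base size
    k=np.argwhere(m)[:,::-1].astype(np.float32);r=cv2.minAreaRect(k);w=[ray(ci,q,.01) for q in cv2.boxPoints(r)];print(np.round(w,4)[:,:2].tolist(),np.linalg.norm(w[0]-w[1]),np.linalg.norm(w[1]-w[2]))
a=cv2.resize(im[100:178,225:300],None,fx=7,fy=7,interpolation=cv2.INTER_CUBIC)
c=cv2.resize(im[160:212,332:420],None,fx=3,fy=3,interpolation=cv2.INTER_CUBIC)
out=np.zeros((546,800,3),np.uint8);out[:,:525]=a;out[:c.shape[0],530:530+c.shape[1]]=c
cv2.imwrite("pics/crop1.png",out)
E
```

```text
cam [ 0.27230311 -0.00600627  1.23215946]
blue [(np.int32(89), array([405.2, 174.9]), array([399, 171,  14,  10], dtype=int32))]
turq [(np.int32(1191), array([370.9, 187. ]), array([341, 167,  62,  39], dtype=int32))]
or [(np.int32(9), array([389.9, 176.3]), array([389, 175,   3,   4], dtype=int32)), (np.int32(9), array([391.3, 181.6]), array([390, 180,   3,   4], dtype=int32))]
rest [array([ 0.472 , -0.0811,  0.01  ]), array([ 0.507 , -0.2272,  0.01  ]), array([ 0.4394, -0.2413,  0.01  ]), array([ 0.4051, -0.0962,  0.01  ])]
handle ((404.8824157714844, 175.02940368652344), (6.790997505187988, 13.824529647827148), 75.96376037597656) [array([ 0.4782, -0.2185,  0.068 ]), array([ 0.4862, -0.2522,  0.068 ]), array([ 0.4696, -0.2556,  0.068 ]), array([ 0.4616, -0.222 ,  0.068 ])]
A (np.int32(1808), array([260.6, 143. ]), array([233, 109,  58,  63], dtype=int32))
[[0.5195, 0.2057], [0.6708, 0.184], [0.647, 0.0471], [0.4963, 0.0711]] 0.15280247388333842 0.13892916718140008
B (np.int32(3624), array([187.1, 281.1]), array([145, 238,  82,  88], dtype=int32))
[[0.1378, 0.4114], [0.3343, 0.3888], [0.3057, 0.2115], [0.1099, 0.2382]] 0.19787734999572623 0.17955605434872285
```

View pics/crop1.png

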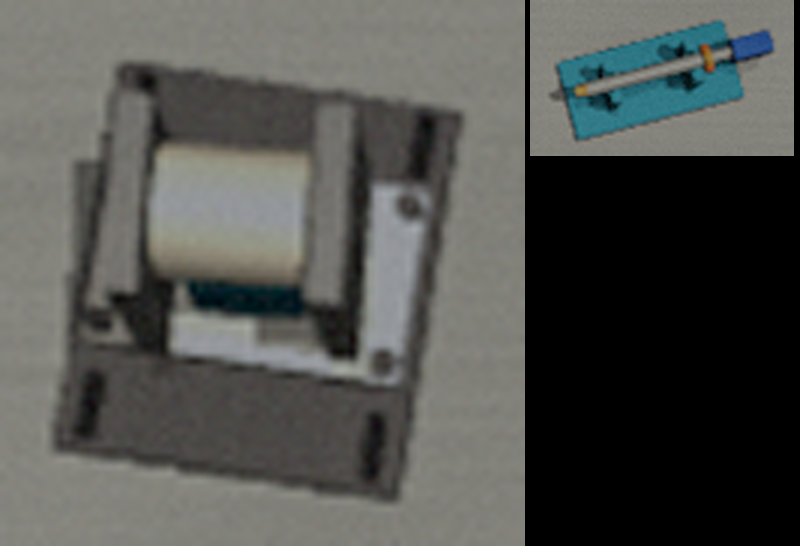

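The crop shows stand A (base corners around (120,65), (460,110), (395,495) and (60,445)) with its bracket and roller. It measures about 130x150 mm, so it is the right size. The axle lies in the rest with its nose to the left, i.e. towards +y. I'll turn and lift the tool, then look at the stand from close up.

Call:
jog_arm --series '[[[0,-0.01,0],[0,-9.6,0],0.087],[[0,-0.01,0],[0,-9.6,0],0.087],[[0,-0.01,0],[0,-9.6,0],0.087],[[0,-0.01,0],[0,-9.6,0],0.087],[[0,-0.01,0],[0,-9.6,0],0.087],[[0,-0.01,0],[0,-9.6,0],0.087],[[0,-0.01,0],[0,-9.6,0],0.087],[[0,-0.01,0],[0,-9.6,0],0.087],[[0,-0.01,0],[0,-9.6,0],0.087]]'

```text
time_s: 1.27
tcp_pos: [0.1798, -0.5983, 0.3124]
ee_rot: [[-0.973, -0.0, 0.232], [-0.232, 0.001, -0.973], [0.0, -1.0, -0.001]]
wrist_force: [0.1, 0.3, -0.0]
gripper_width: 0.999
```

```bash
cat >> h.py <<'E'
def st(s):
    R=s['ee_rot']; print("t",s['time_s'],"p",s['tcp_pos'].round(4),"xyaw",np.degrees(np.arctan2(R[1,0],R[0,0])).round(2),"ydir",R[:,1].round(4),"f",s['wrist_force'].round(2),"m",s['moment'].round(3),"w",round(s['gripper_width']*87,1),"j",s['joints'].round(1))
def togo(s,P):
    print("togo tool",(s['ee_rot'].T@(np.array(P)-s['tcp_pos'])).round(4))
E
python3 - <<'E'
from station import *
from h import *
s=sense();st(s);ci=camera_info("wrist");R,t,_=load(ci)
T=s['ee_rot'];print("cam in tool",T.T@(-R.T@t-s['tcp_pos']),"axes in tool\n",(T.T@R.T).round(3))
togo(s,[.47,-.20,.31]); togo(s,[.585,.10,.31])
E
```

```text
t 1.275 p [ 0.1798 -0.5983  0.3124] xyaw -166.57 ydir [-3.e-04  9.e-04 -1.e+00] f [ 0.14  0.31 -0.02] m [0.017 0.152 0.017] w 86.9 j [-58.5  19.6   9.4  -0.  -79.9  71.9]
cam in tool [ 0.00153492 -0.16156674  0.06393866] axes in tool
 [[ 1.     0.002 -0.   ]
 [ 0.001 -0.241  0.971]
 [ 0.001 -0.971 -0.241]]
togo tool [-0.3748  0.0027 -0.32  ]
togo tool [-0.5564  0.0029 -0.5851]
```

Call:
jog_arm --series '[[[-0.047,0,-0.038],[0,0,0],0.087],[[-0.047,0,-0.038],[0,0,0],0.087],[[-0.047,0,-0.038],[0,0,0],0.087],[[-0.047,0,-0.038],[0,0,0],0.087],[[-0.047,0,-0.038],[0,0,0],0.087],[[-0.047,0,-0.038],[0,0,0],0.087],[[-0.047,0,-0.038],[0,0,0],0.087],[[-0.047,0,-0.038],[0,0,0],0.087],[[0,0,0],[0,0,0],0.087]]'

```text
time_s: 2.4
tcp_pos: [0.4788, -0.2142, 0.3118]
ee_rot: [[-0.973, -0.001, 0.232], [-0.232, 0.001, -0.973], [0.001, -1.0, -0.001]]
wrist_force: [0.4, -0.3, 0.0]
gripper_width: 0.995
```

```bash
python3 - <<'E'
from station import *
from h import *
import json
s=sense();st(s);ci=camera_info("wrist");cv2.imwrite("pics/w1.png",capture("wrist")[:,:,::-1])
json.dump({k:np.array(v).tolist() for k,v in ci.items()},open("pics/w1.json","w"))
cv2.imwrite("pics/top1.png",capture("top")[:,:,::-1])
togo(s,[.585,.10,.31])
E
```

```text
t 2.4 p [ 0.4788 -0.2142  0.3118] xyaw -166.56 ydir [-9.e-04  7.e-04 -1.e+00] f [ 0.38 -0.28  0.01] m [0.004 0.178 0.038] w 86.6 j [ -6.4   9.2  -4.5  -0.  -76.4  19.8]
togo tool [-0.1763  0.0019 -0.2809]
```

View pics/w1.png

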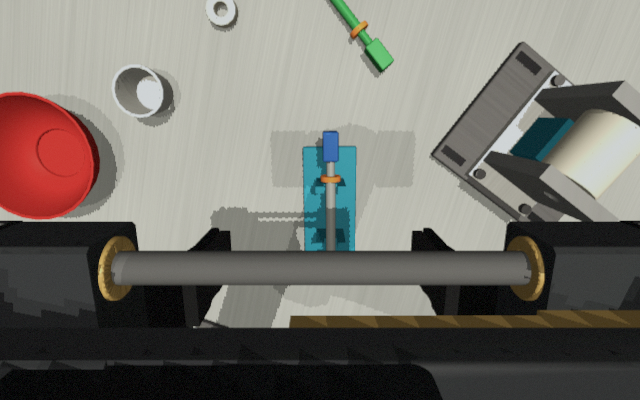

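The wrist view shows the blue handle at (330,147), the orange collar at (331,180), and the shaft below it running into the fingers. Next I'll measure the handle and go on to view the stand.

```bash
python3 - <<'E'
from station import *
from h import *
import json
ci={k:np.array(v) for k,v in json.load(open("pics/w1.json")).items()}
im=cv2.imread("pics/w1.png");hsv=cv2.cvtColor(im,cv2.COLOR_BGR2HSV).astype(int);H,S,V=[hsv[...,i] for i in range(3)]
roi=np.zeros(H.shape,bool);roi[110:250,290:370]=1
b=roi&(H>108)&(H<128)&(S>140);o=roi&(H>4)&(H<20)&(S>150);tq=roi&(H>85)&(H<105)&(S>120)
print(blob(b),blob(o))
p=np.argwhere(b&(V>.75*V[b].max()))[:,::-1].astype(np.float32)
for m in(b,b&(V>.75*V[b].max())):
    r=cv2.minAreaRect(np.argwhere(m)[:,::-1].astype(np.float32));w=np.array([ray(ci,q,.068) for q in cv2.boxPoints(r)]);print(r,w.round(4).tolist(),w.mean(0))
cs=[q for q in blob(o)];oc=np.argwhere(o)[:,::-1].mean(0);print("collar ctr~",oc,ray(ci,oc,.06))
# shaft line
pts=[]
for y in range(190,245):
    xs=np.where((S[y,318:345]<70)&(V[y,318:345]>90))[0]
    if len(xs)>4: pts.append((318+xs.mean(),y))
print(len(pts))
a=ray(ci,pts[0],.059);c=ray(ci,pts[-1],.059);d=c-a;print(a,c,"yaw",np.degrees(np.arctan2(d[1],d[0])))
# rest outline
k=np.argwhere(tq)[:,::-1];l=[];r_=[]
for y in range(150,245,2):
    x=k[k[:,1]==y][:,0]; l.append((x.min(),y)); r_.append((x.max()+1,y))
for e in(l,r_):
    a=ray(ci,e[2],.01);c=ray(ci,e[-2],.01);print("edge",a.round(4),c.round(4),np.degrees(np.arctan2(*(c-a)[1::-1])))
togo(sense(),[.585,.215,.31])
E
```

```text
[] [(np.int32(115), array([329.9, 178.5]), array([321, 175,  19,   8], dtype=int32))]
((325.8016052246094, 148.3142547607422), (28.792362213134766, 4.688744068145752), 69.67686462402344) [[0.4881, -0.2492, 0.068], [0.4837, -0.2521, 0.068], [0.4655, -0.2253, 0.068], [0.4699, -0.2223, 0.068]] [ 0.47682864 -0.23726606  0.068     ]
((325.8016052246094, 148.3142547607422), (28.792362213134766, 4.688744068145752), 69.67686462402344) [[0.4881, -0.2492, 0.068], [0.4837, -0.2521, 0.068], [0.4655, -0.2253, 0.068], [0.4699, -0.2223, 0.068]] [ 0.47682864 -0.23726606  0.068     ]
collar ctr~ [329.85217391 178.53043478] [ 0.46358481 -0.20336045  0.06      ]
55
[ 0.45944552 -0.18991817  0.059     ] [ 0.44304253 -0.12364332  0.059     ] yaw 103.90132279870969
edge [ 0.5017 -0.2177  0.01  ] [ 0.4721 -0.1002  0.01  ] 104.13849525700714
edge [ 0.4349 -0.2338  0.01  ] [ 0.4051 -0.1163  0.01  ] 104.23818667466765
togo tool [-0.2037  0.0021 -0.3955]
```

Call:
jog_arm --series '[[[-0.03,0,-0.057],[0,0,0],0.087],[[-0.03,0,-0.057],[0,0,0],0.087],[[-0.03,0,-0.057],[0,0,0],0.087],[[-0.03,0,-0.057],[0,0,0],0.087],[[-0.03,0,-0.057],[0,0,0],0.087],[[-0.03,0,-0.057],[0,0,0],0.087],[[-0.02,0,-0.05],[0,0,0],0.087],[[0,0,0],[0,0,0],0.087],[[0,0,0],[0,0,0],0.087]]'

```text
time_s: 3.62
tcp_pos: [0.58, 0.1974, 0.3124]
ee_rot: [[-0.974, -0.001, 0.225], [-0.225, -0.001, -0.974], [0.001, -1.0, 0.001]]
wrist_force: [0.7, 0.7, 0.4]
gripper_width: 0.996
```

```bash
python3 - <<'E'
from station import *
from h import *
import json
s=sense();st(s);ci=camera_info("wrist");cv2.imwrite("pics/w2.png",capture("wrist")[:,:,::-1])
json.dump({k:np.array(v).tolist() for k,v in ci.items()},open("pics/w2.json","w"))
E
```

```text
t 3.625 p [0.58   0.1974 0.3124] xyaw -166.97 ydir [-6.e-04 -7.e-04 -1.e+00] f [0.67 0.66 0.39] m [-0.059  0.175 -0.046] w 86.7 j [ 33.9  18.3   7.6   0.  -79.4 -20.9]
```

View pics/w2.png

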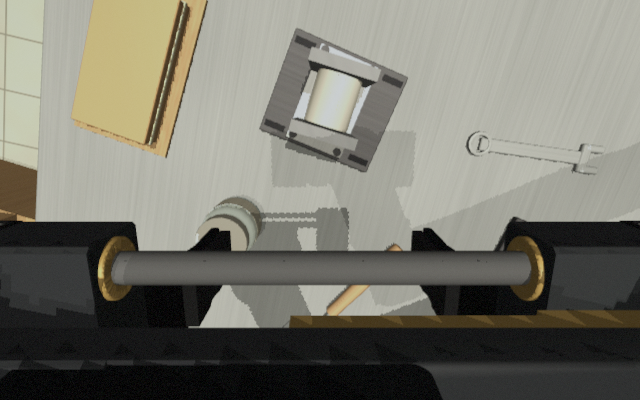

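The stand sits at about (335,100), with the roller at (336,98), clearly skewed from the base. I'll get the axis from the roller's silhouette midline at z=0.085.

```bash
python3 - <<'E'
from h import *
import json
ci={k:np.array(v) for k,v in json.load(open("pics/w2.json")).items()}
im=cv2.imread("pics/w2.png");hsv=cv2.cvtColor(im,cv2.COLOR_BGR2HSV).astype(int);H,S,V=[hsv[...,i] for i in range(3)]
print("roller/plate/white/table hsv",hsv[98,336],hsv[98,315],hsv[65,340],hsv[137,320],hsv[85,375],hsv[80,310])
roi=np.zeros(H.shape,bool);roi[60:140,300:370]=1
m=roi&(H>14)&(H<36)&(S>25)&(V>110)
m=cv2.morphologyEx(m.astype(np.uint8),cv2.MORPH_OPEN,np.ones((3,3)))
n,l,s,c=cv2.connectedComponentsWithStats(m);i=1+s[1:,4].argmax();m=(l==i);print(s[i],c[i])
L=[];Rr=[]
for y in range(s[i,1]+8,s[i,1]+s[i,3]-12,2):
    x=np.where(m[y])[0];L.append((x.min()-.5,y));Rr.append((x.max()+.5,y))
fit=lambda e:np.polyfit([q[1] for q in e],[q[0] for q in e],1)
fl,fr=fit(L),fit(Rr);print(fl,fr,np.std([q[0]-np.polyval(fl,q[1]) for q in L]),np.std([q[0]-np.polyval(fr,q[1]) for q in Rr]))
R,t,_=load(ci);C=-R.T@t
def plane(f):
    a=np.array([(np.polyval(f,y),y) for y in(60.,140.)]);v=[R.T@np.array([(q[0]-ci['cx'])/ci['fx'],(q[1]-ci['cy'])/ci['fy'],1]) for q in a]
    nn=np.cross(v[0],v[1]);return nn/np.linalg.norm(nn)
n1,n2=plane(fl),plane(fr);nb=(n1+n2);nb/=np.linalg.norm(nb)
ad=np.cross(n1,n2);ad/=np.linalg.norm(ad);print("axis dir from tangent planes",ad)
# bisector plane ∩ z=.085 
d=np.cross(nb,[0,0,1]);d/=np.linalg.norm(d);d*=np.sign(d[1]);
A=np.array([nb[:2],d[:2]]);p0=ray(ci,c[i],.085);p=np.linalg.solve(A,[nb@C-nb[2]*.085,d[:2]@p0[:2]])
print("axis pt",p,"yaw",np.degrees(np.arctan2(d[1],d[0])),"halfangle diam",2*np.sin(np.arccos(n1@n2)/2)*np.linalg.norm(C-[*p,.085]))
# base
q=np.zeros(H.shape,bool);q[20:180,250:415]=1
# view
crop=cv2.resize(im[15:185,245:420],None,fx=3.4,fy=3.4,interpolation=cv2.INTER_CUBIC);cv2.imwrite("pics/c2.png",crop);print(crop.shape)
mm=im[15:185,245:420].copy();mm[m[15:185,245:420]]=(0,0,255);cv2.imwrite("pics/c2.png",np.hstack([crop,cv2.resize(mm,None,fx=1.2,fy=1.2)[:0+crop.shape[0]] if 0 else np.pad(mm,((0,crop.shape[0]-170),(0,0),(0,0)))]))
E
```

```text
roller/plate/white/table hsv [ 90   6 207] [ 24  34 186] [ 24  15 175] [ 26  13 159] [ 23  16 124] [ 25  17 180]
[305  69  25  53 531] [316.32956685  93.41054614]
[-2.89215686e-01  3.38044118e+02] [-3.33333333e-01  3.52500000e+02] 0.28414464208214113 0.39605901719066694
axis dir from tangent planes [ 0.07121797  0.57510577 -0.81497322]
axis pt [0.6015355  0.11892244] yaw 84.99576750019932 halfangle diam 0.01682006872412978
(578, 595, 3)
```

View pics/c2.png

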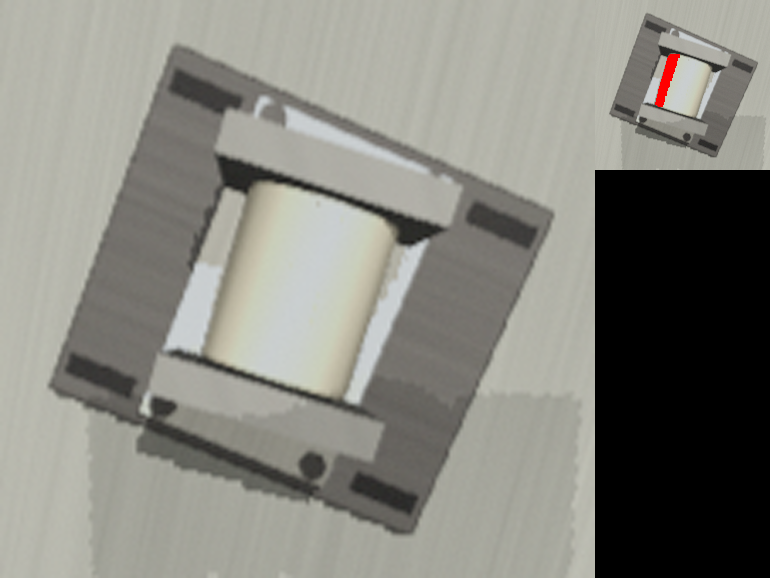

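```bash
python3 - <<'E'
from h import *
import json
ci={k:np.array(v) for k,v in json.load(open("pics/w2.json")).items()}
px=lambda q:(245+(q[0]+.5)/3.4-.5,15+(q[1]+.5)/3.4-.5)
R,t,_=load(ci);C=-R.T@t
r=lambda q,z:ray(ci,px(q),z)
pl=lambda a,b:(lambda n:n/np.linalg.norm(n))(np.cross(r(a,0)-C,r(b,0)-C))
n1,n2=pl((247,190),(205,350)),pl((398,230),(345,398));nb=n1+n2;nb/=np.linalg.norm(nb)
ad=np.cross(n1,n2);print("C",C,"tan dir",ad/np.linalg.norm(ad))
d=np.cross(nb,[0,0,1]);d/=np.linalg.norm(d);d*=np.sign(d[1]);yaw=lambda v:np.degrees(np.arctan2(v[1],v[0]))
p0=r((300,290),.085);p=np.linalg.solve([nb[:2],d[:2]],[nb@C-nb[2]*.085,d[:2]@p0[:2]])
print("roller axis",p,yaw(d))
B=np.array([r(q,.01) for q in((175,45),(553,213),(410,533),(52,387))]);ex=(B[2]-B[1]+B[3]-B[0])/2;ey=(B[0]-B[1]+B[3]-B[2])/2
print("base",B.mean(0),np.linalg.norm(ex),np.linalg.norm(ey),"yaw x",yaw(ex),"yaw y-90",yaw(ey)-90)
N=np.array([r(q,.11) for q in((223,110),(463,185),(447,228),(217,150))]);F=np.array([r(q,.11) for q in((160,350),(383,425),(373,460),(150,390))])
for X in(N,F):print("plate",X.mean(0),np.linalg.norm(X[0]-X[1]),"normal yaw",yaw(X[0]-X[1]+X[3]-X[2])-90)
a=F.mean(0)-N.mean(0);print("plates axis",yaw(a),np.linalg.norm(a),(F.mean(0)+N.mean(0))/2)
c=B.mean(0);u=ex/np.linalg.norm(ex)
for nm,P,dd in(("roller",p,d[:2]),("plates",((F+N).mean(0)/2)[:2],a[:2]/np.linalg.norm(a))):
    k=(-.041-(P-c[:2])@u[:2])/(dd@u[:2]);M=P+k*dd;print(nm,"mouth",M,"stand xy",(M-c[:2])@u[:2],(M-c[:2])@np.array([-u[1],u[0]]))
E
```

```text
C [0.59297814 0.13490223 0.47399265] tan dir [ 0.04971919  0.98265765 -0.17863915]
roller axis [0.5831037  0.12140165] 86.85960327815437
base [0.58079393 0.12273384 0.01      ] 0.12734298337303504 0.14716973193713878 yaw x 80.8406402939685 yaw y-90 -99.1641471868994
plate [0.58083584 0.08768602 0.11      ] 0.07069652359894432 normal yaw -93.86514451627515
plate [0.5852339  0.15676229 0.11      ] 0.06922276379539409 normal yaw -94.64621459565554
plates axis 86.35691677345339 0.06921613208332067 [0.58303487 0.12222415 0.11      ]
roller mouth [0.58089735 0.08118764] stand xy -0.040999999999999995 -0.006715461681322594
plates mouth [0.58042692 0.08126349] stand xy -0.04099999999999999 -0.0062389579777085095
```

Call:
jog_arm --series '[[[0.0254,0.01,0.05],[0,0,0],0.087],[[0.0254,0.01,0.05],[0,0,0],0.087],[[0.0254,0.01,0.05],[0,0,0],0.087],[[0.0254,0.02,0.05],[0,0,0],0.087],[[0.0254,0.02,0.05],[0,0,0],0.087],[[0.0254,0.03,0.05],[0,0,0],0.087],[[0.0254,0.03,0.05],[0,0,0],0.087],[[0.0254,0.03,0.05],[0,-1,0],0.087],[[0,0,0],[0,0,0],0.087],[[0,0,0],[0,0,0],0.087]]'

```text
time_s: 4.92
tcp_pos: [0.473, -0.2352, 0.1549]
ee_rot: [[-0.97, 0.001, 0.242], [-0.242, -0.001, -0.97], [-0.001, -1.0, 0.001]]
wrist_force: [0.6, -0.1, 1.2]
gripper_width: 0.997
```

```bash
python3 - <<'E'
from station import *
from h import *
s=sense();st(s);ci=camera_info("wrist");im=capture("wrist")[:,:,::-1].copy();cv2.imwrite("pics/w3.png",im)
hsv=cv2.cvtColor(im,cv2.COLOR_BGR2HSV).astype(int);H,S,V=[hsv[...,i] for i in range(3)]
roi=np.zeros(H.shape,bool);roi[100:245,260:390]=1
b=roi&(H>105)&(H<130)&(S>120);o=roi&(H>4)&(H<20)&(S>150)
print(blob(b,20),blob(o,20), hsv[200,325])
p=np.argwhere(b)[:,::-1].astype(np.float32)
r=cv2.minAreaRect(p);w=np.array([ray(ci,q,.068) for q in cv2.boxPoints(r)]);print(r,w.round(4).tolist(),w.mean(0))
print(proj(ci,[.472,-.238,.068]));togo(s,[.472,-.238,.036])
cv2.imwrite("pics/c3.png",im[100:300,220:440])
E
```

```text
t 4.925 p [ 0.473  -0.2352  0.1549] xyaw -166.02 ydir [ 1.3e-03 -5.0e-04 -1.0e+00] f [ 0.64 -0.14  1.2 ] m [ 0.005  0.074 -0.013] w 86.7 j [ -8.8  16.2 -18.8   0.  -54.9  22.8]
[(np.int32(1177), array([321.6, 192.4]), array([310, 168,  25,  50], dtype=int32))] [(np.int32(291), array([321.4, 239.2]), array([307, 232,  30,  13], dtype=int32))] [107 174 169]
((322.0, 192.5), (49.0, 24.0), 90.0) [[0.485, -0.2577, 0.068], [0.4687, -0.2618, 0.068], [0.4596, -0.2271, 0.068], [0.4765, -0.2228, 0.068]] [ 0.47246901 -0.24235932  0.068     ]
[321.151134   198.81869279]
togo tool [0.0018 0.1189 0.0024]
```

View pics/c3.png

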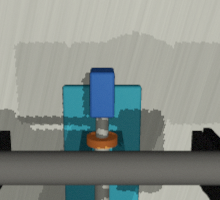

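The handle is at (321,193) in the full frame and the collar at (321,239). Both line up with the jaws, so I'll descend and grip.

Call:
jog_arm --series '[[[0.002,0.02,0.005],[0,0,0],0.087],[[0,0.03,0],[0,0,0],0.087],[[0,0.03,0],[0,0,0],0.087],[[0,0.02,0],[0,0,0],0.06],[[0,0.01,0],[0,0,0],0.045],[[0,0.009,0],[0,0,0],0.03],[[0,0,0],[0,0,0],0.025],[[0,0,0],[0,0,0],0.02],[[0,0,0],[0,0,0],0.0],[[0,0,0],[0,0,0],0.0]]'

```text
time_s: 6.22
tcp_pos: [0.473, -0.2394, 0.0355]
ee_rot: [[-0.97, 0.001, 0.244], [-0.244, -0.0, -0.97], [-0.001, -1.0, 0.0]]
wrist_force: [-0.6, -0.8, 0.2]
gripper_width: 0.285
```

Call:
jog_arm --series '[[[0,0,0],[0,0,0],0.0],[[0,0,0],[0,0,0],0.0],[[0,0,0],[0,0,0],0.0]]'

```text
time_s: 6.6
tcp_pos: [0.4729, -0.2394, 0.0353]
ee_rot: [[-0.97, 0.0, 0.244], [-0.244, -0.0, -0.97], [-0.0, -1.0, 0.0]]
wrist_force: [0.7, -0.3, 2.3]
gripper_width: 0.204
```

```bash
python3 -c "
from station import *
from h import *
st(sense())"
```

```text
t 6.6 p [ 0.4729 -0.2394  0.0353] xyaw -165.88 ydir [ 3.e-04 -2.e-04 -1.e+00] f [ 0.66 -0.34  2.28] m [0.009 0.141 0.023] w 17.8 j [ -9.3  25.3 -26.    0.  -38.6  23.4]
```

Call:
jog_arm --series '[[[0,0,0],[0,0,0],0.0],[[0,-0.003,0],[0,0,0],0.0],[[0,-0.01,0],[0,0,0],0.0],[[0,-0.015,0],[0,0,0],0.0],[[0,-0.02,0],[0,0,0],0.0],[[0,-0.02,0],[0,0,0],0.0],[[0,-0.02,0],[0,0,0],0.0],[[0,-0.01,0],[0,0,0],0.0],[[0,0,0],[0,0,0],0.0],[[0,0,0],[0,0,0],0.0]]'

```text
time_s: 7.85
tcp_pos: [0.4722, -0.2391, 0.1324]
ee_rot: [[-0.97, -0.001, 0.244], [-0.244, 0.001, -0.97], [0.001, -1.0, -0.001]]
wrist_force: [0.1, 0.1, -2.1]
gripper_width: 0.206
```

```bash
python3 - <<'E'
from station import *
from h import *
s=sense();st(s);R=s['ee_rot']
P=s['tcp_pos']-.019*R[:,1];d=-R[:,2];print("grip",P,d)
cs=camera_info("side");im=capture("side")[:,:,::-1].copy();ct=camera_info("top");it=capture("top")[:,:,::-1].copy()
for n,ci in(("side",cs),("top",ct)):print(n,"handle",proj(ci,P),"collar",proj(ci,P+.041*d),"nose",proj(ci,P+.151*d))
a=proj(cs,P+.075*d).astype(int);b=proj(ct,P+.075*d).astype(int)
c1=cv2.resize(im[a[1]-45:a[1]+45,a[0]-45:a[0]+45],(396,396),interpolation=cv2.INTER_CUBIC);c2=cv2.resize(it[b[1]-45:b[1]+45,b[0]-45:b[0]+45],(396,396),interpolation=cv2.INTER_CUBIC)
print("offsets",a-45,b-45,"x4.4");cv2.imwrite("pics/c4.png",np.hstack([c1,c2]))
togo(s,[.572,-.13,.135])
E
```

```text
t 7.85 p [ 0.4722 -0.2391  0.1324] xyaw -165.9 ydir [-1.5e-03  6.0e-04 -1.0e+00] f [ 0.06  0.11 -2.1 ] m [-0.09   0.076  0.013] w 17.9 j [ -9.3  17.8 -20.2  -0.  -52.1  23.4]
grip [ 0.47218523 -0.23908283  0.15142662] [-2.43692502e-01  9.69852138e-01  8.91615581e-04]
side handle [345.19313762 136.36781263] collar [342.06436399 142.05167838] nose [332.76631513 158.94291688]
top handle [412.71944562 169.4767294 ] collar [395.66360199 173.95988921] nose [349.56957702 186.07578831]
offsets [294 102] [336 132] x4.4
togo tool [-0.1234 -0.0027 -0.0815]
```

View pics/c4.png

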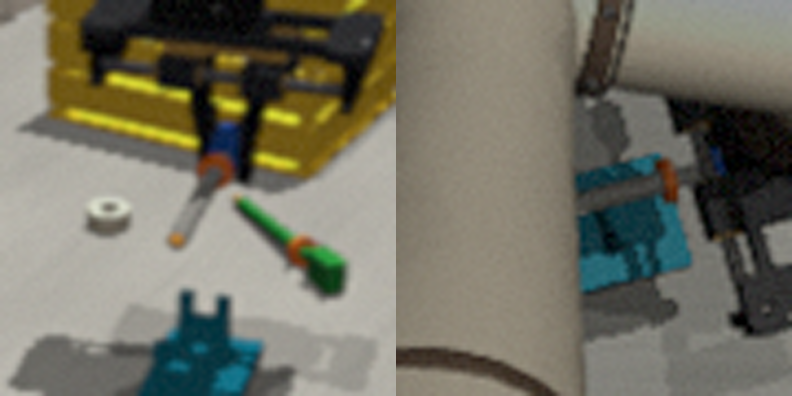

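The side view shows the axle level in the grip: collar (342.9,140.6) and nose (334.2,157.0), with a near-constant 1–2 px offset from prediction. I'm moving to the pre-insertion pose.

Call:
jog_arm --series '[[[-0.0258,0,-0.0234],[0,0,0],0.0],[[-0.0258,0,-0.0234],[0,0,0],0.0],[[-0.0258,0,-0.0234],[0,0,0],0.0],[[-0.0258,0,-0.0234],[0,0,0],0.0],[[-0.0258,0,-0.0234],[0,0,0],0.0],[[0,0,0],[0,6,0],0.0],[[0,0,0],[0,6,0],0.0],[[0,0,0],[0,5.9,0],0.0],[[0,0,0],[0,0,0],0.0],[[0,0,0],[0,0,0],0.0]]'

```text
time_s: 9.2
tcp_pos: [0.5691, -0.0944, 0.1326]
ee_rot: [[-0.998, -0.001, -0.065], [0.065, -0.0, -0.998], [0.001, -1.0, 0.0]]
wrist_force: [0.4, 0.1, -2.3]
gripper_width: 0.203
```

```bash
python3 - <<'E'
from station import *
from h import *
s=sense();st(s);togo(s,[.5689,-.0944,.0653])
E
```

```text
t 9.2 p [ 0.5691 -0.0944  0.1326] xyaw 176.3 ydir [-1.e-03 -1.e-04 -1.e+00] f [ 0.36  0.14 -2.29] m [-0.054  0.066 -0.065] w 17.7 j [  6.7  22.  -13.6  -0.  -54.5 -10.4]
togo tool [0.0001 0.0673 0.    ]
```

Call:
jog_arm --series '[[[0,0.015,0],[0,0,0],0.0],[[0,0.02,0],[0,0,0],0.0],[[0,0.02,0],[0,0,0],0.0],[[0,0.0125,0],[0,0,0],0.0],[[0,0,0],[0,0,0],0.0],[[0,0,0],[0,0,0],0.0]]'

```text
time_s: 9.95
tcp_pos: [0.5699, -0.0943, 0.0661]
ee_rot: [[-0.998, 0.001, -0.066], [0.066, -0.0, -0.998], [-0.001, -1.0, 0.0]]
wrist_force: [0.7, -0.3, -2.2]
gripper_width: 0.204
```

```bash
python3 - <<'E'
from station import *
from h import *
s=sense();st(s);R=s['ee_rot']
P=s['tcp_pos']-.0197*R[:,1];d=-R[:,2];print("grip",P,d)
M=np.array([.5806,.0812,.085])
cs=camera_info("side");im=capture("side")[:,:,::-1].copy();ct=camera_info("top");it=capture("top")[:,:,::-1].copy()
for n,ci in(("side",cs),("top",ct)):print(n,"collar",proj(ci,P+.041*d),"nose",proj(ci,P+.151*d),"mouth",proj(ci,M),"pl top ctr",proj(ci,[M[0],M[1],.11]))
a=proj(cs,M).astype(int);b=proj(ct,M).astype(int)
c1=cv2.resize(im[a[1]-45:a[1]+45,a[0]-45:a[0]+45],(396,396),interpolation=cv2.INTER_CUBIC);c2=cv2.resize(it[b[1]-45:b[1]+45,b[0]-45:b[0]+45],(396,396),interpolation=cv2.INTER_CUBIC)
print("offsets",a-45,b-45,"x4.4");cv2.imwrite("pics/c5.png",np.hstack([c1,c2]))
E
```

```text
t 9.95 p [ 0.5699 -0.0943  0.0661] xyaw 176.24 ydir [ 1.2e-03 -1.0e-04 -1.0e+00] f [ 0.7  -0.32 -2.2 ] m [-0.13   0.084 -0.056] w 17.8 j [  6.7  26.5 -17.6   0.  -45.8 -10.4]
grip [ 0.56991197 -0.09434233  0.08580623] [ 6.55798664e-02  9.97847323e-01 -4.08461309e-05]
side collar [283.13083734 173.61331862] nose [257.77562383 190.50378523] mouth [251.82424164 195.00299503] pl top ctr [251.05964707 186.85172128]
top collar [330.28580317 135.12564948] nose [285.58080426 132.73872965] mouth [275.46672991 132.61856118] pl top ctr [274.66899292 129.90864467]
offsets [206 150] [230  87] x4.4
```

View pics/c5.png

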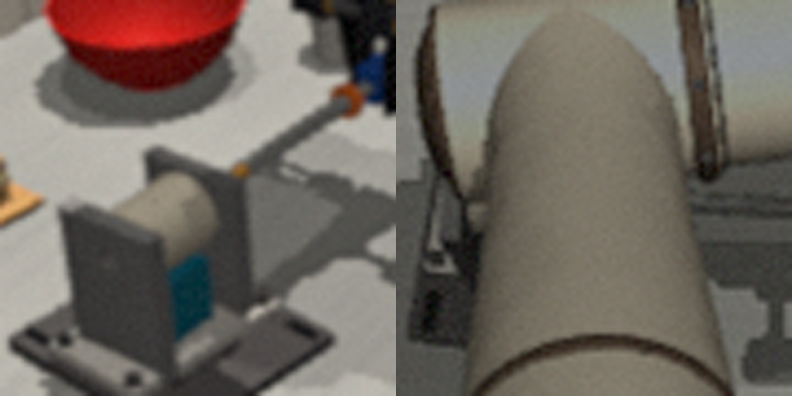

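```bash
python3 - <<'E'
from station import *
from h import *
cs=camera_info("side");M=np.array([.5806,.0812,0]);a=np.radians(86.2);d=np.array([np.cos(a),np.sin(a),0]);e=np.array([-d[1],d[0],0])
z=np.array([0,0,1.])
def pr(n,P):print(n,((proj(cs,P)-[206,150]+.5)*4.4-.5).round(1))
pr("farhole",M+.082*d+.085*z)
for s_ in(-.035,.035):
    pr(f"far out {s_}",M+.082*d+s_*e+.11*z);pr(f"far in {s_}",M+.07*d+s_*e+.11*z);pr(f"near out {s_}",M+s_*e+.11*z);pr(f"near in {s_}",M+.012*d+s_*e+.11*z)
pr("far out bottom -",M+.082*d-.035*e+.01*z)
E
python3 - <<'E'
import cv2
im=cv2.imread("pics/c5.png")[130:400,:396];cv2.imwrite("pics/c5b.png",cv2.resize(im,None,fx=2,fy=2,interpolation=cv2.INTER_CUBIC))
E
```

```text
farhole [106.6 264.2]
far out -0.035 [ 56.5 208. ]
far in -0.035 [ 71.6 198.6]
near out -0.035 [155.5 146.6]
near in -0.035 [141.7 155.2]
far out 0.035 [148.6 246.9]
far in 0.035 [163.5 236.9]
near out 0.035 [245.7 181.6]
near in 0.035 [232.2 190.7]
far out bottom - [ 77.  349.4]
```

View pics/c5b.png

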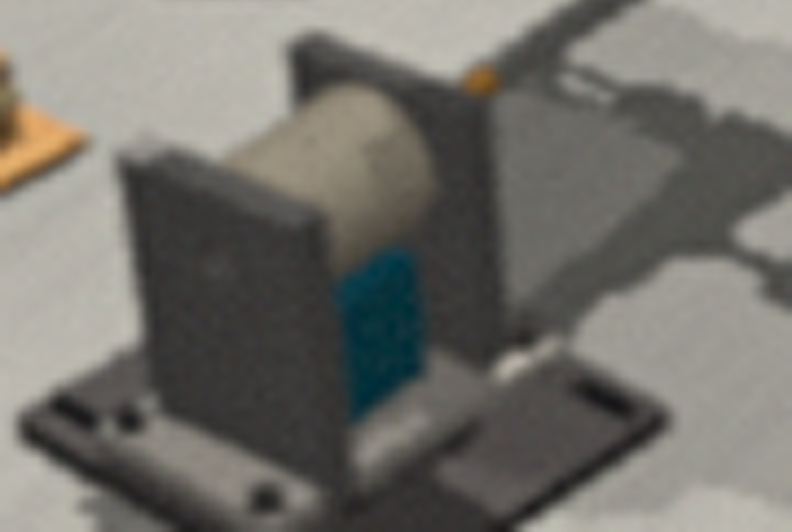

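Stand predictions from the wrist view match the side view to about 1 px. For example, the far hole is seen at (107.5,264) and predicted at (106.6,264.2). The nose looks a little high, so I'll measure it properly.

```bash
python3 - <<'E'
from station import *
from h import *
s=sense();st(s);R=s['ee_rot'];P=s['tcp_pos']-.0197*R[:,1];d=-R[:,2];e=R[:,0]
cs=camera_info("side");im=capture("side")[:,:,::-1].copy();cv2.imwrite("pics/s5.png",im)
hsv=cv2.cvtColor(im,cv2.COLOR_BGR2HSV).astype(int);H,S,V=[hsv[...,i] for i in range(3)]
roi=np.zeros(H.shape,bool);roi[155:205,245:300]=1
o=roi&(H>3)&(H<28)&(S>110)&(V>70)
for q in blob(o,3):print(q)
for x in(.038,.041,.144,.146,.151):print(x,proj(cs,P+x*d))
J=[proj(cs,P+.146*d+.001*v)-proj(cs,P+.146*d) for v in(d,e,np.array([0,0,1.]))];print("px/mm d,e,z",np.round(J,3))
# shaft centreline: 
for x in range(262,282,3):
    col=im[165:195,x].astype(int).sum(1);print(x,col.tolist())
E
```

```text
t 10.05 p [ 0.57   -0.0943  0.0665] xyaw 176.23 ydir [ 1.8e-03  1.0e-04 -1.0e+00] f [ 0.15 -0.63 -0.76] m [-0.095  0.09   0.057] w 17.6 j [  6.7  26.5 -17.6   0.  -45.8 -10.4]
(np.int32(28), array([285.2, 171.7]), array([282, 169,   7,   7], dtype=int32))
(np.int32(10), array([260.5, 188.2]), array([259, 187,   4,   3], dtype=int32))
0.038 [283.74248948 173.07309142]
0.041 [283.09620457 173.5030582 ]
0.144 [259.44716906 189.23652107]
0.146 [258.95799921 189.5619608 ]
0.151 [257.72973789 190.37911057]
px/mm d,e,z [[-0.245  0.163]
 [ 0.287  0.112]
 [-0.026 -0.319]]
262 [445, 441, 436, 452, 477, 508, 529, 535, 539, 530, 539, 538, 533, 546, 542, 546, 544, 550, 552, 503, 421, 313, 244, 210, 205, 248, 281, 286, 276, 259]
265 [516, 514, 519, 527, 531, 533, 535, 537, 529, 537, 533, 536, 541, 542, 546, 549, 544, 490, 401, 294, 229, 217, 208, 238, 258, 302, 311, 312, 311, 305]
268 [528, 537, 532, 539, 538, 532, 532, 533, 529, 536, 536, 540, 543, 556, 551, 495, 390, 270, 227, 207, 207, 210, 236, 243, 230, 250, 295, 308, 313, 322]
271 [533, 536, 535, 525, 532, 531, 530, 536, 540, 546, 541, 540, 536, 488, 388, 272, 221, 213, 257, 375, 452, 425, 320, 296, 383, 299, 272, 306, 307, 315]
274 [489, 540, 531, 536, 539, 544, 538, 547, 537, 542, 536, 491, 385, 270, 216, 210, 249, 369, 446, 459, 462, 464, 441, 311, 305, 377, 303, 297, 317, 314]
277 [336, 454, 524, 544, 548, 538, 536, 547, 545, 488, 394, 272, 226, 208, 258, 369, 445, 456, 458, 466, 455, 457, 473, 447, 304, 234, 226, 240, 297, 304]
280 [298, 355, 509, 548, 535, 497, 465, 454, 385, 270, 227, 212, 299, 413, 473, 467, 459, 459, 459, 455, 463, 460, 463, 439, 309, 232, 232, 238, 232, 241]
```

The shaft line matches the prediction to within 0.5 mm and has no pitch; the axle just sits about 6 mm further back in the grip. I'll trim 1 mm in height and sideways, then advance gently.

Call:
jog_arm --series '[[[0.0008,0.001,0],[0,0,0],0.0],[[0,0,-0.005],[0,0,0],0.0],[[0,0,-0.005],[0,0,0],0.0],[[0,0,-0.005],[0,0,0],0.0],[[0,0,-0.005],[0,0,0],0.0],[[0,0,-0.003],[0,0,0],0.0],[[0,0,0],[0,0,0],0.0]]'

```text
time_s: 10.98
tcp_pos: [0.5701, -0.071, 0.0646]
ee_rot: [[-0.998, -0.0, -0.065], [0.065, -0.0, -0.998], [0.0, -1.0, 0.0]]
wrist_force: [0.8, 0.6, -2.5]
gripper_width: 0.202
```

Call:
jog_arm --series '[[[0,0,-0.002],[0,0,0],0.0],[[0,0,-0.002],[0,0,0],0.0],[[0,0,0],[0,0,0],0.0]]'

```text
time_s: 11.35
tcp_pos: [0.5704, -0.0673, 0.0646]
ee_rot: [[-0.998, 0.0, -0.066], [0.066, 0.0, -0.998], [-0.0, -1.0, -0.0]]
wrist_force: [0.0, 0.3, -2.5]
gripper_width: 0.201
```

Call:
jog_arm --series '[[[0,0,-0.002],[0,0,0],0.0],[[0,0,-0.002],[0,0,0],0.0],[[0,0,0],[0,0,0],0.0]]'

```text
time_s: 11.72
tcp_pos: [0.5706, -0.0632, 0.0646]
ee_rot: [[-0.998, -0.0, -0.066], [0.066, -0.0, -0.998], [0.0, -1.0, 0.0]]
wrist_force: [0.3, 0.1, -2.2]
gripper_width: 0.206
```

Call:
jog_arm --series '[[[0,0,-0.002],[0,0,0],0.0],[[0,0,-0.002],[0,0,0],0.0],[[0,0,0],[0,0,0],0.0]]'

```text
time_s: 12.1
tcp_pos: [0.5709, -0.0592, 0.0646]
ee_rot: [[-0.998, -0.0, -0.066], [0.066, 0.0, -0.998], [0.0, -1.0, -0.0]]
wrist_force: [0.3, -0.2, -2.5]
gripper_width: 0.203
```

Call:
jog_arm --series '[[[0,0,-0.002],[0,0,0],0.0],[[0,0,-0.002],[0,0,0],0.0],[[0,0,0],[0,0,0],0.0]]'

```text
time_s: 12.48
tcp_pos: [0.5712, -0.0552, 0.0647]
ee_rot: [[-0.998, 0.0, -0.066], [0.066, 0.0, -0.998], [-0.0, -1.0, -0.0]]
wrist_force: [0.3, -0.5, -2.0]
gripper_width: 0.203
```

Call:
jog_arm --series '[[[0,0,-0.002],[0,0,0],0.0],[[0,0,0],[0,0,0],0.0]]'

```text
time_s: 12.72
tcp_pos: [0.5713, -0.0532, 0.0647]
ee_rot: [[-0.998, 0.0, -0.066], [0.066, 0.0, -0.998], [-0.0, -1.0, -0.0]]
wrist_force: [0.2, -0.5, -2.4]
gripper_width: 0.202
```

Call:
jog_arm --series '[[[0,0,-0.002],[0,0,0],0.0],[[0,0,-0.002],[0,0,0],0.0],[[0,0,-0.002],[0,0,0],0.0],[[0,0,0],[0,0,0],0.0]]'

```text
time_s: 13.22
tcp_pos: [0.5717, -0.0472, 0.0646]
ee_rot: [[-0.998, 0.0, -0.066], [0.066, 0.0, -0.998], [-0.0, -1.0, -0.0]]
wrist_force: [-0.1, 0.3, -2.2]
gripper_width: 0.207
```

Call:
jog_arm --series '[[[0,0,-0.002],[0,0,0],0.0],[[0,0,-0.002],[0,0,0],0.0],[[0,0,-0.002],[0,0,0],0.0],[[0,0,0],[0,0,0],0.0]]'

```text
time_s: 13.72
tcp_pos: [0.5721, -0.0412, 0.0646]
ee_rot: [[-0.998, 0.0, -0.066], [0.066, 0.0, -0.998], [-0.0, -1.0, -0.0]]
wrist_force: [0.1, 0.6, -1.5]
gripper_width: 0.203
```

```bash
python3 - <<'E'
from station import *
from h import *
s=sense();st(s)
im=capture("side")[:,:,::-1].copy()
hsv=cv2.cvtColor(im,cv2.COLOR_BGR2HSV).astype(int);H,S,V=[hsv[...,i] for i in range(3)]
roi=np.zeros(H.shape,bool);roi[155:205,245:300]=1
for q in blob(roi&(H>3)&(H<28)&(S>110)&(V>70),3):print(q)
cv2.imwrite("pics/s6.png",im)
E
```

```text
t 13.725 p [ 0.5721 -0.0412  0.0646] xyaw 176.23 ydir [ 1.e-04  1.e-04 -1.e+00] f [ 0.13  0.62 -1.51] m [ 0.026  0.029 -0.021] w 17.6 j [ 12.1  26.3 -18.3  -0.  -45.4 -15.8]
(np.int32(15), array([281.9, 156.3]), array([277, 155,  10,   4], dtype=int32))
(np.int32(3), array([285.3, 162.3]), array([285, 162,   2,   2], dtype=int32))
(np.int32(30), array([273.7, 180. ]), array([270, 177,   7,   8], dtype=int32))
```

The nose has gone out of sight into the near hole, with no contact force. I'm continuing.

Call:
jog_arm --series '[[[0,0,-0.003],[0,0,0],0.0],[[0,0,-0.003],[0,0,0],0.0],[[0,0,-0.003],[0,0,0],0.0],[[0,0,-0.003],[0,0,0],0.0],[[0,0,-0.003],[0,0,0],0.0],[[0,0,0],[0,0,0],0.0]]'

```text
time_s: 14.52
tcp_pos: [0.5731, -0.0261, 0.0646]
ee_rot: [[-0.998, 0.0, -0.066], [0.066, 0.0, -0.998], [-0.0, -1.0, -0.0]]
wrist_force: [-0.5, 0.2, -2.9]
gripper_width: 0.204
```

Call:
jog_arm --series '[[[0,0,-0.003],[0,0,0],0.0],[[0,0,-0.003],[0,0,0],0.0],[[0,0,-0.003],[0,0,0],0.0],[[0,0,-0.003],[0,0,0],0.0],[[0,0,0],[0,0,0],0.0]]'

```text
time_s: 15.15
tcp_pos: [0.5739, -0.0141, 0.0646]
ee_rot: [[-0.998, 0.0, -0.066], [0.066, 0.0, -0.998], [-0.0, -1.0, -0.0]]
wrist_force: [1.0, 0.4, -1.6]
gripper_width: 0.205
```

Call:
jog_arm --series '[[[0,0,-0.002],[0,0,0],0.0],[[0,0,-0.002],[0,0,0],0.0],[[0,0,-0.002],[0,0,0],0.0],[[0,0,0],[0,0,0],0.0]]'

```text
time_s: 15.65
tcp_pos: [0.5743, -0.0082, 0.0646]
ee_rot: [[-0.998, 0.0, -0.066], [0.066, 0.0, -0.998], [-0.0, -1.0, -0.0]]
wrist_force: [0.8, 0.8, -1.8]
gripper_width: 0.201
```

Call:
jog_arm --series '[[[0,0,-0.002],[0,0,0],0.0],[[0,0,-0.002],[0,0,0],0.0],[[0,0,0],[0,0,0],0.0]]'

```text
time_s: 16.02
tcp_pos: [0.5746, -0.0043, 0.0646]
ee_rot: [[-0.998, 0.0, -0.066], [0.066, 0.0, -0.998], [-0.0, -1.0, -0.0]]
wrist_force: [1.0, 0.5, -1.0]
gripper_width: 0.209
```

Call:
jog_arm --series '[[[0,0,-0.002],[0,0,0],0.0],[[0,0,-0.002],[0,0,0],0.0],[[0,0,0],[0,0,0],0.0]]'

```text
time_s: 16.4
tcp_pos: [0.5748, -0.0003, 0.0646]
ee_rot: [[-0.998, 0.0, -0.066], [0.066, 0.0, -0.998], [-0.0, -1.0, -0.0]]
wrist_force: [0.7, 0.2, -1.8]
gripper_width: 0.205
```

Call:
jog_arm --series '[[[0,0,-0.002],[0,0,0],0.0],[[0,0,-0.002],[0,0,0],0.0],[[0,0,0],[0,0,0],0.0]]'

```text
time_s: 16.77
tcp_pos: [0.5751, 0.0037, 0.0646]
ee_rot: [[-0.998, 0.0, -0.066], [0.066, 0.0, -0.998], [-0.0, -1.0, -0.0]]
wrist_force: [0.4, 1.1, -1.3]
gripper_width: 0.203
```

Call:
jog_arm --series '[[[0,0,-0.002],[0,0,0],0.0],[[0,0,-0.002],[0,0,0],0.0],[[0,0,0],[0,0,0],0.0]]'

```text
time_s: 17.15
tcp_pos: [0.5754, 0.0077, 0.0646]
ee_rot: [[-0.998, 0.0, -0.066], [0.066, 0.0, -0.998], [-0.0, -1.0, -0.0]]
wrist_force: [0.2, -0.3, -1.3]
gripper_width: 0.204
```

Call:
jog_arm --series '[[[0,0,-0.002],[0,0,0],0.0],[[0,0,-0.002],[0,0,0],0.0],[[0,0,0],[0,0,0],0.0]]'

```text
time_s: 17.52
tcp_pos: [0.5756, 0.0117, 0.0646]
ee_rot: [[-0.998, 0.0, -0.066], [0.066, 0.0, -0.998], [-0.0, -1.0, -0.0]]
wrist_force: [-0.4, 0.8, -1.5]
gripper_width: 0.201
```

Call:
jog_arm --series '[[[0,0,-0.002],[0,0,0],0.0],[[0,0,-0.002],[0,0,0],0.0],[[0,0,-0.002],[0,0,0],0.0],[[0,0,-0.002],[0,0,0],0.0],[[0,0,0],[0,0,0],0.0]]'

```text
time_s: 18.15
tcp_pos: [0.5762, 0.0198, 0.0646]
ee_rot: [[-0.998, 0.0, -0.066], [0.066, 0.0, -0.998], [-0.0, -1.0, -0.0]]
wrist_force: [1.5, 1.2, -0.3]
gripper_width: 0.204
```

Call:
jog_arm --series '[[[0,0,-0.002],[0,0,0],0.0],[[0,0,-0.002],[0,0,0],0.0],[[0,0,-0.002],[0,0,0],0.0],[[0,0,-0.002],[0,0,0],0.0],[[0,0,0],[0,0,0],0.0]]'

```text
time_s: 18.77
tcp_pos: [0.5767, 0.0278, 0.0646]
ee_rot: [[-0.998, 0.0, -0.066], [0.066, 0.0, -0.998], [-0.0, -1.0, -0.0]]
wrist_force: [0.3, 0.3, -2.1]
gripper_width: 0.207
```

Call:
jog_arm --series '[[[0,0,-0.002],[0,0,0],0.0],[[0,0,-0.002],[0,0,0],0.0],[[0,0,-0.002],[0,0,0],0.0],[[0,0,0],[0,0,0],0.0]]'

```text
time_s: 19.27
tcp_pos: [0.5771, 0.0337, 0.0646]
ee_rot: [[-0.998, 0.0, -0.066], [0.066, 0.0, -0.998], [-0.0, -1.0, -0.0]]
wrist_force: [0.9, 0.3, -0.6]
gripper_width: 0.206
```

```bash
python3 - <<'E'
from station import *
from h import *
s=sense();st(s)
im=capture("side")[:,:,::-1].copy()
cv2.imwrite("pics/s7.png",cv2.resize(im[150:240,190:310],None,fx=6,fy=6,interpolation=cv2.INTER_CUBIC))
E
```

```text
t 19.275 p [0.5771 0.0337 0.0646] xyaw 176.23 ydir [ 3.e-04  3.e-04 -1.e+00] f [ 0.87  0.28 -0.64] m [-0.06  -0.325 -0.121] w 17.9 j [ 19.4  26.7 -17.6  -0.  -45.7 -23.2]
```

View pics/s7.png

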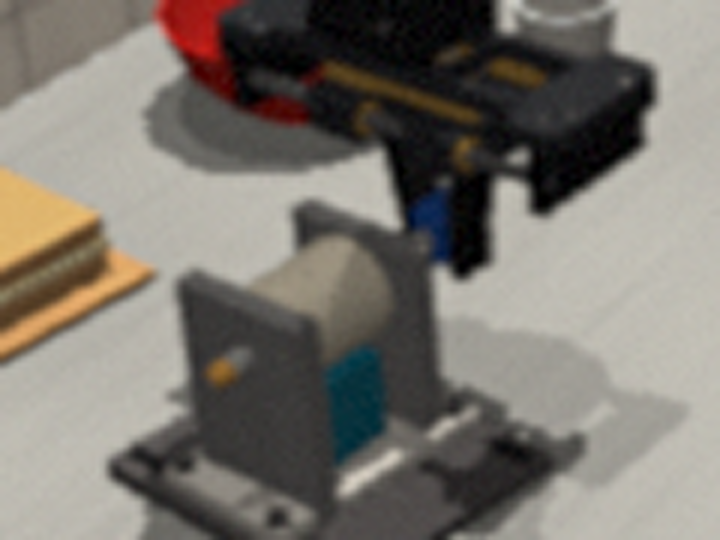

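The nose now sticks out of the far plate, with brass at (222,372) in this crop. The last part goes in fine steps.

Call:
jog_arm --series '[[[0,0,-0.0015],[0,0,0],0.0],[[0,0,-0.0015],[0,0,0],0.0],[[0,0,-0.0015],[0,0,0],0.0],[[0,0,-0.0015],[0,0,0],0.0],[[0,0,0],[0,0,0],0.0]]'

```text
time_s: 19.95
tcp_pos: [0.5775, 0.0396, 0.0646]
ee_rot: [[-0.998, 0.0, -0.066], [0.066, 0.0, -0.998], [-0.0, -1.0, -0.0]]
wrist_force: [1.9, -1.0, -1.2]
gripper_width: 0.204
```

Call:
jog_arm --series '[[[0,0,-0.001],[0,0,0],0.0],[[0,0,-0.001],[0,0,0],0.0],[[0,0,0],[0,0,0],0.0]]'

```text
time_s: 20.32
tcp_pos: [0.5776, 0.0415, 0.0646]
ee_rot: [[-0.998, 0.0, -0.066], [0.066, 0.0, -0.998], [-0.0, -1.0, -0.0]]
wrist_force: [2.8, -0.9, -1.0]
gripper_width: 0.2
```

Call:
jog_arm --series '[[[0,0,-0.001],[0,0,0],0.0],[[0,0,0],[0,0,0],0.0]]'

```text
time_s: 20.58
tcp_pos: [0.5776, 0.0418, 0.0647]
ee_rot: [[-0.998, -0.0, -0.066], [0.066, -0.001, -0.998], [0.0, -1.0, 0.001]]
wrist_force: [3.6, -4.0, -0.4]
gripper_width: 0.202
```

Call:
jog_arm --series '[[[0,0,-0.001],[0,0,0],0.0],[[0,0,0],[0,0,0],0.0]]'

```text
time_s: 20.82
tcp_pos: [0.5775, 0.0418, 0.0647]
ee_rot: [[-0.998, -0.001, -0.066], [0.066, -0.002, -0.998], [0.001, -1.0, 0.002]]
wrist_force: [3.9, -7.5, 0.4]
gripper_width: 0.206
```

Call:
jog_arm --series '[[[0,0,-0.001],[0,0,0],0.0],[[0,0,0],[0,0,0],0.0]]'

```text
time_s: 21.08
tcp_pos: [0.5775, 0.0419, 0.0647]
ee_rot: [[-0.998, -0.001, -0.066], [0.066, -0.003, -0.998], [0.001, -1.0, 0.003]]
wrist_force: [2.8, -10.7, -1.0]
gripper_width: 0.207
```

```bash
python3 - <<'E'
from station import *
from h import *
s=sense();st(s)
im=capture("side")[:,:,::-1].copy();cs=camera_info("side")
cv2.imwrite("pics/s8.png",im)
hsv=cv2.cvtColor(im,cv2.COLOR_BGR2HSV).astype(int);H,S,V=[hsv[...,i] for i in range(3)]
roi=np.zeros(H.shape,bool);roi[195:240,200:245]=1
for q in blob(roi&(H>3)&(H<28)&(S>110)&(V>70),3):print(q)
M=np.array([.5806,.0812,.085]);a=np.radians(86.2);d=np.array([np.cos(a),np.sin(a),0])
for x in(.1,.105,.110):print(x,proj(cs,M+x*d))
E
```

```text
t 21.075 p [0.5775 0.0419 0.0647] xyaw 176.2 ydir [-0.0013 -0.0032 -1.    ] f [  2.77 -10.75  -0.98] m [-3.216 -1.087 -0.12 ] w 18.0 j [ 20.3  26.8 -17.5   0.2 -45.9 -24.2]
(np.int32(80), array([205.1, 197.8]), array([200, 195,  15,   9], dtype=int32))
(np.int32(15), array([224.2, 213.2]), array([222, 211,   5,   5], dtype=int32))
0.1 [224.693343  213.0880788]
0.105 [223.24025806 214.05668522]
0.11 [221.77729103 215.03187892]
```

Contact is firm, at 3.3 N per mm up to 10.7 N, with the TCP holding at y=0.0419, where the collar should be home. I'll ease off the preload, release and rise.

Call:
jog_arm --series '[[[0,0,0.001],[0,0,0],0.0],[[0,0,0.0012],[0,0,0],0.0],[[0,0,0],[0,0,0],0.0],[[0,0,0],[0,0,0],0.022],[[0,0,0],[0,0,0],0.03],[[0,0,0],[0,0,0],0.05],[[0,0,0],[0,0,0],0.06],[[0,0,0],[0,0,0],0.06],[[0,0,0],[0,0,0],0.06]]'

```text
time_s: 22.25
tcp_pos: [0.5775, 0.0422, 0.0646]
ee_rot: [[-0.998, -0.0, -0.066], [0.066, 0.0, -0.998], [0.0, -1.0, -0.0]]
wrist_force: [-0.1, 0.6, -0.6]
gripper_width: 0.662
```

Call:
jog_arm --series '[[[0,-0.01,0],[0,0,0],0.06],[[0,-0.02,0],[0,0,0],0.06],[[0,-0.03,0],[0,0,0],0.06],[[0,-0.03,0],[0,0,0],0.06],[[0,-0.03,0],[0,0,0],0.06],[[0,0,-0.02],[0,0,0],0.06],[[0,0,-0.02],[0,0,0],0.06],[[0,0,0],[0,0,0],0.06]]'

```text
time_s: 23.25
tcp_pos: [0.5797, 0.0837, 0.1835]
ee_rot: [[-0.998, -0.002, -0.064], [0.064, -0.001, -0.998], [0.002, -1.0, 0.001]]
wrist_force: [0.2, -0.3, 0.4]
gripper_width: 0.693
```

```bash
python3 - <<'E'
from station import *
from h import *
s=sense();st(s);ci=camera_info("wrist");im=capture("wrist")[:,:,::-1].copy();cs=camera_info("side");si=capture("side")[:,:,::-1].copy()
M=np.array([.5806,.0812,.085]);a=np.radians(86.2);d=np.array([np.cos(a),np.sin(a),0])
p=proj(ci,M);print("mouth px",p,"1mm",proj(ci,M+.001*d)-p);x,y=np.clip(p.astype(int),[50,50],[589,349])
c1=cv2.resize(im[y-50:y+50,x-50:x+50],(400,400),interpolation=cv2.INTER_CUBIC)
q=proj(cs,M).astype(int);c2=cv2.resize(si[q[1]-40:q[1]+40,q[0]-40:q[0]+40],(400,400),interpolation=cv2.INTER_CUBIC)
print(x-50,y-50,q-40);cv2.imwrite("pics/f.png",np.hstack([c1,c2]))
E
```

```text
t 23.25 p [0.5797 0.0837 0.1835] xyaw 176.35 ydir [-2.e-03 -6.e-04 -1.e+00] f [ 0.2  -0.28  0.41] m [0.019 0.112 0.011] w 60.3 j [ 24.   20.   -8.5  -0.  -61.6 -27.7]
mouth px [316.61821197 195.66905218] 1mm [-0.00176303  1.29821429]
266 145 [211 155]
```

View pics/f.png

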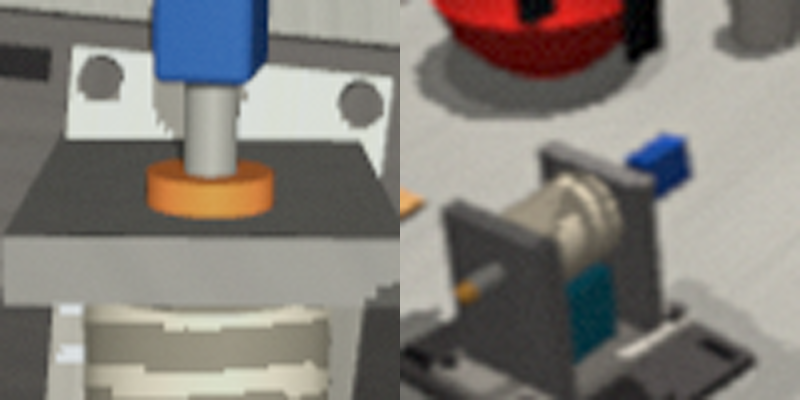

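```bash
python3 - <<'E'
from station import *
from h import *
ci=camera_info("wrist");M=np.array([.5806,.0812,0]);d=np.array([.0663,.9978,0])
for g in(0,.002,.004):print("gap",g,proj(ci,M-g*d+[0,0,.0955])[1])
print("plate edge",proj(ci,M+[0,0,.11])[1])
im=capture("wrist")[:,:,::-1]
for c in(314,318,322):print([tuple(int(v) for v in im[r,c]) for r in range(193,208)])
E
```

```text
gap 0 200.66064071423267
gap 0.002 197.966264576257
gap 0.004 195.2618063714854
plate edge 205.86209984705195
[(69, 144, 209), (72, 151, 215), (69, 149, 214), (71, 150, 215), (71, 150, 215), (73, 151, 215), (69, 149, 214), (70, 129, 183), (72, 89, 103), (73, 78, 80), (73, 77, 79), (77, 80, 82), (86, 92, 93), (129, 137, 138), (152, 160, 161)]
[(72, 150, 208), (77, 158, 215), (76, 159, 215), (77, 159, 215), (77, 158, 215), (74, 158, 214), (74, 157, 214), (73, 142, 192), (74, 104, 129), (75, 79, 79), (74, 78, 80), (74, 79, 80), (84, 89, 92), (130, 136, 138), (152, 158, 160)]
[(71, 148, 208), (73, 154, 214), (73, 154, 214), (74, 155, 215), (75, 155, 215), (71, 153, 214), (73, 154, 215), (70, 138, 191), (72, 102, 130), (73, 78, 77), (75, 79, 78), (74, 79, 79), (73, 79, 79), (127, 133, 134), (152, 158, 160)]
```

The collar edge is at row 200.8 and the plate edge at 205.7. The zero-gap prediction was 200.7 and 205.9, so the collar is home. I'll rise clear and hand in.

Call:
jog_arm --series '[[[0,-0.03,0],[0,0,0],0.06],[[0,-0.03,0],[0,0,0],0.06],[[0,-0.02,0],[0,0,0],0.06],[[0,0,0],[0,0,0],0.06],[[0,0,0],[0,0,0],0.06]]'

```text
time_s: 24.02
tcp_pos: [0.5795, 0.0818, 0.2632]
ee_rot: [[-0.998, -0.002, -0.067], [0.067, -0.0, -0.998], [0.002, -1.0, 0.001]]
wrist_force: [-0.8, 0.7, -0.5]
gripper_width: 0.686
```

```bash
python3 -c "
from station import *
from h import *
st(sense());print(finish_job())"
```

```text
t 24.025 p [0.5795 0.0818 0.2632] xyaw 176.19 ydir [-2.4e-03 -4.0e-04 -1.0e+00] f [-0.75  0.68 -0.46] m [ 0.065  0.148 -0.007] w 59.7 j [ 23.9  16.8  -1.4  -0.  -71.9 -27.7]
the job is handed in; nothing more can be done
None
```

The axle is through the near plate, roller and far plate of the smallest stand, with its collar home against the near plate. I let go, rose clear and handed the job in at about 24 s; the hand-in reports no verdict.

- **Forces:** insertion read about 3 N or less until the collar met the plate. I then pressed to about 11 N before easing off and releasing.
- **Last checks:** the side view shows the nose sticking out of the far plate. The wrist view puts the collar edge at row 200.8, against 200.7 predicted for no gap. The wrist force was near zero at the end.
- **One disagreement:** earlier side-view colour readings put the axle about 4–6 mm further back than expected. The contact position and the wrist view did not bear this out.
- **Not checked:** I identified the smallest stand by its measured base (about 127 x 147 mm). A third stand, partly hidden by the arm, was not measured; it looked larger.

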